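Lock out a valve block by its override plungers

ROBOT

A 7-joint arm with a two-finger parallel gripper is mounted at the origin on the work surface. World frame = base frame: x ahead of the robot, y to its left, z up, the work surface at z = 0. Lengths are in mm, angles in degrees, forces in N, time in s.
With the tool pointing down it reaches from about 375 to 925 mm from the base axis. Payload 3.1 kg.
Tool frame: the origin (TCP) lies at the very end of the fingers, on their centre line; the grasp point (between the pads) lies 19 mm behind it; z points along the fingers, y is the line along which they close (so a half turn about z gives the same grasp; the last joint's range is limited). The gripper opens to 85 mm and grips with 20 to 120 N. Pads are 22 mm wide; open, the fingers measure 114 mm over their backs; the gripper's body (76 mm by 85 mm) begins 54 mm behind the grasp point. The pads swing forward as they close: fully open they stand 13 mm farther back than shut.
Start: joints at [-69.66, 21.939, 2.515, 91.553, -1.026, 66.532, -2.859], TCP at [284.344, 584.509, 231.269] pointing down, gripper open.
Joint ranges: [-149.38, 149.38], [-23.57, 123.04], [-84.95, 90], [0, 143.3], [-89.99, 269.99], [3.08, 112.72], [-163.45, 163.45]. Speed limits (degrees/s): [159.86, 159.86, 180, 180, 180, 180, 180].

INTERFACE

Orientations are given as [roll, pitch, yaw] about the fixed x, y, z axes, in that order (R = Rz(yaw) Ry(pitch) Rx(roll)).
In Python, from bench import bot gives the robot as it stands.
- The arm moves only by the shell command python3 -m handwheel 'ROWS'. ROWS is JSON, a list of rows, each an object with "xyz": the shift along the tool's x, y, z in cm, a list of three; "yaw": the turn about the tool's z in degrees; "fingers": the opening, from 0 (shut) to 1 (fully open). A call has 1 to 8 rows; each row shifts and turns the commanded pose from where the row before left it, along the tool's axes as they then stand; what a row does not reach is not made up. A row lasts 1/12 s, in which the tool goes at most 41.7 mm and 7.16 degrees, less where a joint would pass 70% of its speed; a pose out of reach is approached as far as the arm can. A call with a gripper value outside its range is refused whole. The fingers move at their own pace and stop on an object; the grip force is fixed at half the most. Time passes only in rows, so rows that do not move let the fingers close. It gives the time, the measured TCP pose, the force, the opening and the grip force at its end, in the units of the state.
- bot.read_state(): the state, without advancing time (a new reading comes with each control period).
- bot.grab_frame(name): name is "scene" or "side" or "wrist"; returns a dict with "img" (400x640x3 uint8, blue, green, red), "fx", "fy", "cx", "cy" (pixels), "origin" and "rotation" of the camera in the world. Camera axes: x right, y up, looking along -z (the intrinsics and any distortion apply to the point x, -y, -z); pixel columns grow to the right and rows downward; lengths in mm; the calibration is good to about 2 mm. A picture is of the moment at which its call begins. There is no depth.
- bot.close_job(): hands the job in; it is judged then, once.
Trained networks look in a picture, given as the dict that the camera call returned (one of the last four; its "shot" number tells which), for a name from the list of things; names that differ only in an ending like _2 or _b are one class to them, and where a whole thing is asked for, a point or a joint stands for the part that bears it (a point fixed in the world has none). Each returns a list of dicts, best first, with "score" (0 to 1); they miss things now and then, are a little off and sometimes report something else, mostly with a low value. They report only what shows in the picture. A call takes as long as a camera call.
- bot.search_frame(name, picture): "uv" ([column, row] in pixels, amid what is visible of it).
The state is a dict: "time": time; "q": joint angles; "qd": joint speeds; "joint_efforts": joint torques, N m; "position": TCP position; "eef_rot": TCP orientation; "wrist_force": force on the tool from outside, world axes, zero at the start; "ft_torque": the same for the moment, N m; "grip_width": opening from 0.0 (shut) to 1.0 (fully open); "finger_force": force on a finger pad.
Only numpy, scipy, OpenCV 4.12 (cv2) and the standard library are available. Lean on these libraries where they do the work, as an engineer would, in place of code of your own. Each camera call takes 0.05 s, during which the arm holds its last target. There are 200 camera calls.

TASK

Lock out the hydraulic valve block on the bench before it is stripped: with the fingers, lightly push down its override plungers one after the other, first the wide disc, then the oblong bar, then the tall slim post, each down to its stop or nearly so, where it stays by itself. Leave the ball-headed plunger up, do not pull any plunger upwards, and do not shift the loose socket, ring, screwdriver and bottle standing around.

Things in the scene. Friction and masses are not known exactly. Their poses are not given: they have to be found in the camera images.
- block: Fixed aluminium valve block, 170 x 170 mm and 60 mm high, standing on the bench. Origin: centre of its underside, z up, x and y along its sides. On its top stand four override valves, one at each corner of a 90 mm square about its centre (45 mm along x and y); which valve is at which corner varies. Two brass fittings stick out 14 mm from its -x side.
- disc_valve: Fixed round dark steel collar, 46 mm across and 10 mm high, that carries the disc plunger in its middle. Origin: centre of its underside, on the block's top face (60 mm above the bench); z up.
- disc_top (a point): Centre of the top of the disc plunger's steel head (a wide flat round head, 40 mm across and 10 mm thick); moves with the plunger. At joint value 0 it is 40 mm above the block's top face.
- disc (a joint): How far the disc plunger is pushed down, m: 0 = standing up (starts at 0 to 0.001), stop at 0.012. It has no spring: it slides against about 4 N of friction and stays where it is left. Past about 5.5 N (at the stop) the head itself gives on a spring, 1.5 N per mm for up to 8 mm, and comes back when let go. It could also be pulled up, to -0.006.
- bar_valve: Fixed round dark steel collar, 46 mm across and 10 mm high, that carries the bar plunger in its middle. Origin: centre of its underside, on the block's top face (60 mm above the bench); z up.
- bar_top (a point): Centre of the top of the bar plunger's steel head (an oblong bar head 46 x 14 mm, 12 mm thick (long along the valve's x)); moves with the plunger. At joint value 0 it is 40 mm above the block's top face.
- bar (a joint): How far the bar plunger is pushed down, m: 0 = standing up (starts at 0 to 0.001), stop at 0.012. It has no spring: it slides against about 4 N of friction and stays where it is left. Past about 5.5 N (at the stop) the head itself gives on a spring, 1.5 N per mm for up to 8 mm, and comes back when let go. It could also be pulled up, to -0.006.
- post_valve: Fixed round dark steel collar, 46 mm across and 10 mm high, that carries the post plunger in its middle. Origin: centre of its underside, on the block's top face (60 mm above the bench); z up.
- post_top (a point): Centre of the top of the post plunger's steel head (no wider head: a slim upright rod 14 mm across, clearly the tallest); moves with the plunger. At joint value 0 it is 65 mm above the block's top face.
- post (a joint): How far the post plunger is pushed down, m: 0 = standing up (starts at 0 to 0.001), stop at 0.012. It has no spring: it slides against about 4 N of friction and stays where it is left. Past about 5.5 N (at the stop) the head itself gives on a spring, 1.5 N per mm for up to 8 mm, and comes back when let go. It could also be pulled up, to -0.006.
- ball_valve: Fixed round dark steel collar, 46 mm across and 10 mm high, that carries the ball plunger in its middle. Origin: centre of its underside, on the block's top face (60 mm above the bench); z up.
- ball_top (a point): Centre of the top of the ball plunger's steel head (a small ball head 26 mm across; to be left alone); moves with the plunger. At joint value 0 it is 42 mm above the block's top face.
- ball (a joint): How far the ball plunger is pushed down, m: 0 = standing up (starts at 0 to 0.001), stop at 0.012. It has no spring: it slides against about 4 N of friction and stays where it is left. Past about 5.5 N (at the stop) the head itself gives on a spring, 1.5 N per mm for up to 8 mm, and comes back when let go. It could also be pulled up, to -0.006.
- socket: Loose steel wrench socket, 26 mm across and 36 mm high, standing on the block's top near its centre, among the valves. Origin: centre of its underside.
- bearing_ring: Loose steel ring, 68 mm across, 48 mm inside, 16 mm high, flat on the bench beside the block. Origin: centre of its underside.
- screwdriver: Loose screwdriver with a black handle lying on the bench beside the block. Origin: underside, near its middle; x along the tool.
- oil_bottle: Loose white bottle, 52 mm across and 130 mm high, standing on the bench on the far side of the block. Origin: centre of its underside.

How it is judged (in metres and radians):
On the way, in this order (a step that is already met when the one before it is completed fails the run):
1. the disc plunger is pushed down (at least 8 of its 12 mm) (value of joint disc above 0.008 m), for 0.2 s.
2. the bar plunger is pushed down (at least 8 of its 12 mm) (value of joint bar above 0.008 m), for 0.2 s.
3. the post plunger is pushed down (at least 8 of its 12 mm) (value of joint post above 0.008 m), for 0.2 s.
At the end, for the whole second after the job is handed in: The disc, bar and post plungers are each at least 8 mm down (of 12 mm), the ball plunger is still up (within 4 mm), and every loose thing is within 30 mm of where it was (value of joint each of disc, bar, post above 0.008 m and value of joint ball between -0.003 and 0.004 m and distance of each of socket, bearing_ring, screwdriver, oil_bottle from where it was at the start of the episode below 0.03 m); the robot touches nothing.
It fails at once if a plunger is pushed more than 4 mm before the ones that come before it (disc, bar, post) are down ((value of joint bar above 0.004 m and value of joint disc below 0.008 m) or (value of joint post above 0.004 m and value of joint disc below 0.008 m) or (value of joint post above 0.004 m and value of joint bar below 0.008 m)).
It fails at once if the ball plunger is pushed more than 4 mm (value of joint ball above 0.004 m).
It fails at once if a plunger is pulled up by more than 3 mm (value of joint any of disc, bar, post, ball below -0.003 m).
It fails at once if the robot presses on a valve or the block with more than 25 N (not lightly) (contact force between any of the fingers, the arm and disc_valve above 25 N or contact force between any of the fingers, the arm and bar_valve above 25 N or contact force between any of the fingers, the arm and post_valve above 25 N or contact force between any of the fingers, the arm and ball_valve above 25 N or contact force between any of the fingers, the arm and block above 25 N).
It fails at once if a loose thing is shifted or lifted more than 30 mm (distance of any of socket, bearing_ring, screwdriver, oil_bottle from where it was at the start of the episode above 0.03 m).
It also fails if it takes over 43 s, if anything falls off the work surface, if the arm or the gripper's body presses on something with over 40 N, if the wrist force passes 120 N, or if a joint passes its speed limit or range.

## Working session

There is one attempt and no reset: what is moved stays moved. The work goes in short steps, Python scripts to look and compute and a shell command to move; the robot and the scene stay as the last step left them, time stands still between calls to the robot, and variables do not carry over. Pictures are saved under pics/ and viewed, at most 10 in all, crops included, and the job is handed in when it is done.

```bash
mkdir -p pics; cat > h.py <<'E'
import numpy as np,cv2
from bench import bot
def ray(p,uv):
    d=np.array([(uv[0]-p['cx'])/p['fx'],-(uv[1]-p['cy'])/p['fy'],-1.])
    R=np.array(p['rotation']); 
    if R.shape!=(3,3):
        from scipy.spatial.transform import Rotation as Q; R=Q.from_euler('xyz',R,degrees=True).as_matrix()
    return np.array(p['origin']),R@d
def atz(p,uv,z):
    o,d=ray(p,uv); return (o+d*(z-o[2])/d[2]).round(1)
def tri(l):
    A=np.zeros((3,3));b=np.zeros(3)
    for p,uv in l:
        o,d=ray(p,uv);d=d/np.linalg.norm(d);M=np.eye(3)-np.outer(d,d);A+=M;b+=M@o
    return np.linalg.solve(A,b).round(1)
E
python3 - <<'E'
from h import *
P={n:bot.grab_frame(n) for n in("scene","side","wrist")}
for n,p in P.items():
    cv2.imwrite(f"pics/{n}0.png",p['img']); print(n,{k:v for k,v in p.items() if k!='img'})
D={}
for t in("disc_top","bar_top","post_top","ball_top","socket","block","oil_bottle"):
    for n,p in P.items():
        r=bot.search_frame(t,p)[:2]; print(t,n,[(np.round(x['uv']),round(x['score'],2)) for x in r])
        if r: D[t,n]=r[0]['uv']
    if (t,'scene') in D and (t,'side') in D: print(t,tri([(P['scene'],D[t,'scene']),(P['side'],D[t,'side'])]))
print(bot.read_state())
E
```

```text
scene {'fx': 444.8570103984817, 'fy': 444.8570103984817, 'cx': 325.94437367452196, 'cy': 202.75523827159822, 'origin': array([1041.35324098,  791.47628165,  647.78099037]), 'rotation': array([ 57.13349322,   0.65634816, 150.61072832]), 'shot': 1}
side {'fx': 495.95488804820076, 'fy': 495.95488804820076, 'cx': 319.3405380189801, 'cy': 198.7563001635669, 'origin': array([ 202.49773193, -632.54609969,  624.04449105]), 'rotation': array([ 56.41695145,  -0.60198873, -32.35724492]), 'shot': 2}
wrist {'fx': 353.56012280982924, 'fy': 353.56012280982924, 'cx': 316.00819420176106, 'cy': 194.94735423976311, 'origin': array([217.32992253, 616.90583039, 372.09781101]), 'rotation': array([-16.8905319 ,   0.14416401,  64.06331314]), 'shot': 3}
disc_top scene [(array([334., 166.]), 0.6), (array([301., 182.]), 0.24)]
disc_top side [(array([318., 266.]), 0.96)]
disc_top wrist []
disc_top [ 522.4 -115.7   90.4]
bar_top scene []
bar_top side [(array([323., 219.]), 0.62)]
bar_top wrist []
post_top scene [(array([377., 224.]), 0.2)]
post_top side [(array([312., 264.]), 0.59)]
post_top wrist []
post_top [5
[... 644 characters left out ...]
.2, 'q': array([-69.6588132 ,  21.93845239,   2.51434608,  91.55209056,
        -1.02506163,  66.53252755,  -2.85636641]), 'qd': array([ 0.00463715, -0.05116529,  0.00851933, -0.02379468, -0.09837536,
        0.14247798,  0.00882601]), 'joint_efforts': array([ 4.95697241e-04, -4.33455992e+01,  1.02324620e+00, -2.49920797e+01,
        1.05150242e-02,  1.95060660e-03, -3.82626880e-06]), 'position': array([284.35303687, 584.5093676 , 231.27685238]), 'eef_rot': array([-1.79999334e+02, -1.10452845e-03,  1.54061711e+02]), 'wrist_force': array([-0.89931736,  0.13167853,  0.78985152]), 'ft_torque': array([ 0.03065443, -0.04385212,  0.0141234 ]), 'finger_force': 0.0, 'grip_width': 0.9961663450485134}
```

```bash
python3 - <<'E'
import cv2,numpy as np
a=cv2.imread("pics/scene0.png")[110:260,240:440];b=cv2.imread("pics/side0.png")[160:330,230:430]
for n,i in(("a",a),("b",b)):cv2.imwrite(f"pics/{n}1.png",cv2.resize(i,None,fx=3.5,fy=3.5,interpolation=cv2.INTER_CUBIC)) 
E
```

```text
(no output)
```

View pics/a1.png

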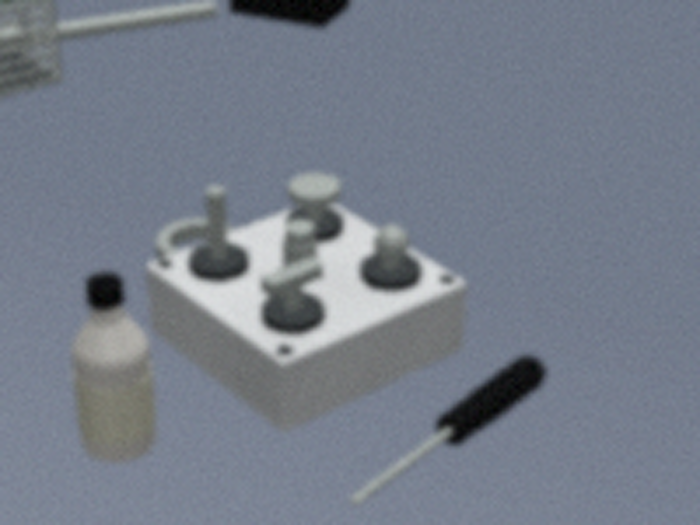

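View pics/b1.png

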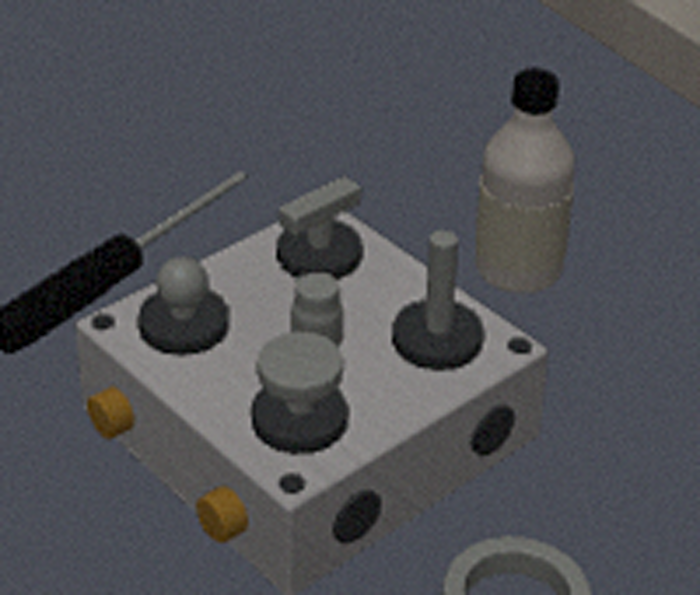

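The scene shows the disc at about (330,161), the post (302,163), the bar (323,187) and the ball on the right (352,177). The side view shows the disc at (316,260), the post (357,228), the bar (321,217) and the ball (282,237).

```bash
python3 - <<'E'
from h import *
P={n:bot.grab_frame(n) for n in("scene","side")}
S=lambda x,y:(240+x/3.5,110+y/3.5); T=lambda x,y:(230+x/3.5,160+y/3.5)
for n,a,b,z in(("disc",S(314,181),T(300,352),100),("bar",S(292,272),T(319,200),100),("post",S(216,188),T(443,238),125),("ball",S(391,236),T(183,280),90),("socket",S(299,228),T(318,286),96)):
    print(n,tri([(P['scene'],a),(P['side'],b)]),atz(P['scene'],a,z),atz(P['side'],b,z))
a=T(283,219),T(358,188);print([atz(P['side'],u,100) for u in a])
E
```

```text
disc [ 526.3 -118.2  101.4] [ 523.9 -119.7  100. ] [ 528.4 -117.5  100. ]
bar [601.6 -16.8  96.7] [603.4 -11.2 100. ] [600.2 -21.3 100. ]
post [ 614.  -106.6  124.5] [ 613.3 -104.6  125. ] [ 615.  -107.6  125. ]
ball [511.9 -32.2  91.5] [509.  -33.8  90. ] [514.1 -31.5  90. ]
socket [564.7 -73.4  93.4] [565.7 -68.6  96. ] [564.3 -76.7  96. ]
[array([575.7, -25.6, 100. ]), array([623.3, -22.9, 100. ])]
```

```bash
R='{"xyz":[-2.6,-2.6,0],"fingers":0}'; python3 -m handwheel '[{"xyz":[-1.3,-1.3,0],"fingers":0},{"xyz":[-2.6,-2.6,0],"fingers":0},{"xyz":[-2.6,-2.6,0],"fingers":0},{"xyz":[-2.6,-2.6,0],"fingers":0},{"xyz":[-2.6,-2.6,0],"fingers":0},{"xyz":[-2.6,-2.6,0],"fingers":0},{"xyz":[-2.6,-2.6,0],"fingers":0},{"xyz":[-2.6,-2.6,0],"fingers":0}]'
python3 -m handwheel '[{"xyz":[-2.6,-2.6,0],"fingers":0},{"xyz":[-2.6,-2.6,0],"fingers":0},{"xyz":[-2.6,-2.6,0],"fingers":0},{"xyz":[-2.6,-2.6,0],"fingers":0},{"xyz":[-2.6,-2.6,0],"fingers":0},{"xyz":[-2.6,-2.6,0],"fingers":0},{"xyz":[-2.6,-2.6,0],"fingers":0},{"xyz":[-2.6,-2.6,0],"fingers":0}]'
```

```text
invalid input at $[0]: expected keys xyz, yaw, fingers
invalid input at $[0]: expected keys xyz, yaw, fingers
```

```bash
python3 -m handwheel '[{"xyz":[-1.3,-1.3,0],"yaw":0,"fingers":0},{"xyz":[-2.6,-2.6,0],"yaw":0,"fingers":0},{"xyz":[-2.6,-2.6,0],"yaw":0,"fingers":0},{"xyz":[-2.6,-2.6,0],"yaw":0,"fingers":0},{"xyz":[-2.6,-2.6,0],"yaw":0,"fingers":0},{"xyz":[-2.6,-2.6,0],"yaw":0,"fingers":0},{"xyz":[-2.6,-2.6,0],"yaw":0,"fingers":0},{"xyz":[-2.6,-2.6,0],"yaw":0,"fingers":0}]'
python3 -m handwheel '[{"xyz":[-2.6,-2.6,0],"yaw":0,"fingers":0},{"xyz":[-2.6,-2.6,0],"yaw":0,"fingers":0},{"xyz":[-2.6,-2.6,0],"yaw":0,"fingers":0},{"xyz":[-2.6,-2.6,0],"yaw":0,"fingers":0},{"xyz":[-2.6,-2.6,0],"yaw":0,"fingers":0},{"xyz":[-2.6,-2.6,0],"yaw":0,"fingers":0},{"xyz":[-2.6,-2.6,0],"yaw":0,"fingers":0},{"xyz":[-2.6,-2.6,0],"yaw":0,"fingers":0}]'
```

```text
time: 1.97
position: [374.8, 322.1, 231.5]
eef_rot: [180.0, 0.0, 154.1]
wrist_force: [0.7, 0.1, -0.8]
grip_width: -0.004
finger_force: 0.0
time: 2.63
position: [470.8, 44.1, 231.7]
eef_rot: [179.9, 0.0, 154.1]
wrist_force: [1.1, 0.4, 0.3]
grip_width: -0.0
finger_force: 0.0
```

```bash
python3 -m handwheel '[{"xyz":[-2.6,-2.6,0],"yaw":0,"fingers":0},{"xyz":[-2.6,-2.6,0],"yaw":0,"fingers":0},{"xyz":[-2.6,-2.6,0],"yaw":0,"fingers":0},{"xyz":[-2.6,-2.6,1],"yaw":0,"fingers":0},{"xyz":[-1.2,-1.2,2],"yaw":0,"fingers":0},{"xyz":[-0.5,-0.6,2],"yaw":0,"fingers":0},{"xyz":[0,0,1],"yaw":0,"fingers":0},{"xyz":[0,0,0],"yaw":0,"fingers":0}]'
python3 - <<'E'
from h import *
P={n:bot.grab_frame(n) for n in("scene","side","wrist")}
cv2.imwrite("pics/w2.png",P['wrist']['img'])
a=P['scene']['img'][110:260,240:440];b=P['side']['img'][130:330,230:430]
cv2.imwrite("pics/ab2.png",np.hstack([cv2.resize(i,(400,h),interpolation=cv2.INTER_CUBIC) for i,h in((a,400),(b,400))]))
for t in("disc_top","bar_top","post_top","ball_top","socket"):
    print(t,[(np.round(x['uv']),round(x['score'],2)) for x in bot.search_frame(t,P['wrist'])[:2]])
s=bot.read_state();print(s['position'],s['wrist_force'])
E
```

```text
time: 3.3
position: [523.5, -116.5, 168.7]
eef_rot: [-179.9, -0.3, 154.0]
wrist_force: [-0.7, 0.4, -0.3]
grip_width: 0.0
finger_force: 0.0
disc_top [(array([311., 207.]), 0.65), (array([241., 250.]), 0.18)]
bar_top [(array([494., 241.]), 0.79), (array([492., 241.]), 0.16)]
post_top [(array([379., 293.]), 0.73)]
ball_top [(array([428., 128.]), 0.7)]
socket [(array([387., 221.]), 0.8), (array([426., 130.]), 0.2)]
[ 526.63775706 -116.09402015  172.27922185] [ 0.00850176  0.08810879 -0.95307165]
```

View pics/w2.png

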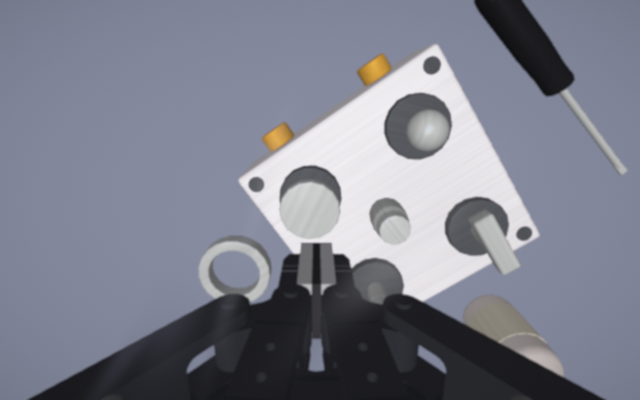

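The wrist view shows the disc head at (309,210), the bar head at (496,241), and the fingertips at about (317,245), just "above" the disc.

```bash
python3 - <<'E'
from h import *
p=bot.grab_frame("wrist"); print(p['origin'],p['rotation'],bot.read_state()['position'],bot.read_state()['eef_rot'])
for n,uv,z in(("disc",(309.5,209.5),100),("bar",(496,241),100),("discc",(310,196),70),("barc",(477,226),70),("ballc",(418,126),70),("socket",(395,230),96)):print(n,atz(p,uv,z))
E
```

```text
[459.51286419 -83.38768312 314.28035615] [-16.97253469  -0.06788629  64.13822455] [ 526.47604052 -116.26515302  172.10152329] [1.79939482e+02 7.41110780e-02 1.54118378e+02]
disc [ 525.4 -119.7  100. ]
bar [599.  -18.6 100. ]
discc [ 525.5 -119.9   70. ]
barc [600.6 -18.6  70. ]
ballc [512.9 -31.6  70. ]
socket [564.5 -75.5  96. ]
```

View pics/ab2.png

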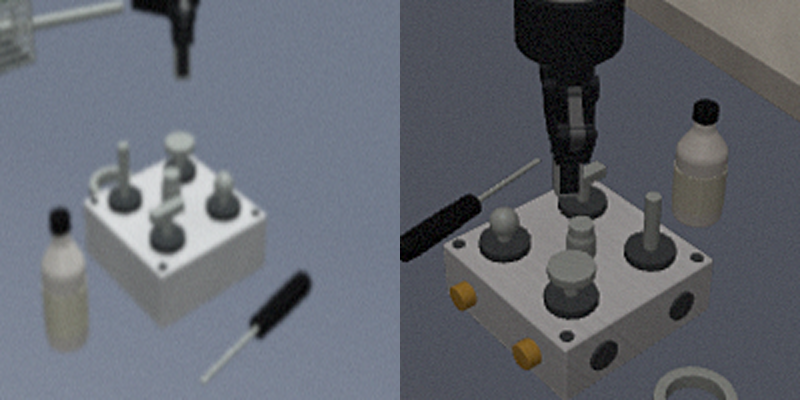

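Wrist confirms: disc (526,-119), bar (600,-18.5), post (614,-107). Descending onto the disc.

```bash
python3 -m handwheel '[{"xyz":[-0.1,-0.3,2],"yaw":0,"fingers":0},{"xyz":[0,0,2.4],"yaw":0,"fingers":0},{"xyz":[0,0,1.2],"yaw":0,"fingers":0},{"xyz":[0,0,0.7],"yaw":0,"fingers":0},{"xyz":[0,0,0.3],"yaw":0,"fingers":0},{"xyz":[0,0,0],"yaw":0,"fingers":0},{"xyz":[0,0,0],"yaw":0,"fingers":0}]'; python3 -m handwheel '[{"xyz":[0,0,0.2],"yaw":0,"fingers":0},{"xyz":[0,0,0.2],"yaw":0,"fingers":0},{"xyz":[0,0,0.2],"yaw":0,"fingers":0},{"xyz":[0,0,0],"yaw":0,"fingers":0}]'
```

```text
time: 4.33
position: [526.2, -120.1, 106.0]
eef_rot: [180.0, 0.1, 154.1]
wrist_force: [-0.4, -0.8, 0.2]
grip_width: 0.0
finger_force: 0.0
time: 4.67
position: [525.9, -120.0, 99.4]
eef_rot: [180.0, 0.0, 154.1]
wrist_force: [-0.0, 0.7, 0.1]
grip_width: 0.002
finger_force: 0.0
```

```bash
python3 -m handwheel '[{"xyz":[0,0,0.2],"yaw":0,"fingers":0},{"xyz":[0,0,0.2],"yaw":0,"fingers":0},{"xyz":[0,0,0],"yaw":0,"fingers":0}]'; python3 -m handwheel '[{"xyz":[0,0,0.2],"yaw":0,"fingers":0},{"xyz":[0,0,0.2],"yaw":0,"fingers":0},{"xyz":[0,0,0],"yaw":0,"fingers":0}]'; python3 -m handwheel '[{"xyz":[0,0,0.2],"yaw":0,"fingers":0},{"xyz":[0,0,0.1],"yaw":0,"fingers":0},{"xyz":[0,0,0],"yaw":0,"fingers":0},{"xyz":[0,0,0],"yaw":0,"fingers":0}]'
```

```text
time: 4.92
position: [525.8, -120.0, 95.3]
eef_rot: [180.0, 0.0, 154.1]
wrist_force: [0.6, -0.2, 2.5]
grip_width: -0.0
finger_force: 0.9
time: 5.17
position: [525.8, -120.0, 91.1]
eef_rot: [180.0, 0.0, 154.1]
wrist_force: [0.9, -0.8, 1.0]
grip_width: -0.001
finger_force: 0.7
time: 5.5
position: [525.8, -120.0, 88.2]
eef_rot: [180.0, 0.0, 154.1]
wrist_force: [0.6, 0.4, 1.2]
grip_width: 0.001
finger_force: 0.9
```

```bash
python3 -m handwheel '[{"xyz":[0,0,0.1],"yaw":0,"fingers":0},{"xyz":[0,0,0],"yaw":0,"fingers":0}]'; python3 -m handwheel '[{"xyz":[0,0,0.1],"yaw":0,"fingers":0},{"xyz":[0,0,0],"yaw":0,"fingers":0}]';  python3 -m handwheel '[{"xyz":[0,0,0.1],"yaw":0,"fingers":0},{"xyz":[0,0,0],"yaw":0,"fingers":0},{"xyz":[0,0,0],"yaw":0,"fingers":0}]'
```

```text
time: 5.67
position: [525.9, -120.0, 87.7]
eef_rot: [180.0, 0.0, 154.1]
wrist_force: [-0.2, -0.2, 5.8]
grip_width: -0.002
finger_force: 3.0
time: 5.83
position: [525.8, -120.0, 86.9]
eef_rot: [180.0, 0.0, 154.1]
wrist_force: [-1.8, -0.4, 7.8]
grip_width: 0.001
finger_force: 3.5
time: 6.08
position: [525.9, -120.0, 86.1]
eef_rot: [180.0, 0.0, 154.1]
wrist_force: [-0.9, -0.2, 7.8]
grip_width: 0.0
finger_force: 4.1
```

Disc is at its stop (7.8 N). Up and across to the bar.

```bash
python3 -m handwheel '[{"xyz":[0,0,-1.5],"yaw":0,"fingers":0},{"xyz":[0,0,-3],"yaw":0,"fingers":0},{"xyz":[-0.3,2,-1],"yaw":0,"fingers":0},{"xyz":[-0.6,3.3,0],"yaw":0,"fingers":0},{"xyz":[-0.6,3.3,0],"yaw":0,"fingers":0},{"xyz":[-0.5,2.5,0],"yaw":0,"fingers":0},{"xyz":[-0.3,1.3,0],"yaw":0,"fingers":0},{"xyz":[0,0,0],"yaw":0,"fingers":0}]'; python3 -m handwheel '[{"xyz":[0,0,1.5],"yaw":0,"fingers":0},{"xyz":[0,0,1],"yaw":0,"fingers":0},{"xyz":[0,0,0.4],"yaw":0,"fingers":0},{"xyz":[0,0,0],"yaw":0,"fingers":0},{"xyz":[0,0,0],"yaw":0,"fingers":0}]'
python3 - <<'E'
from h import *
P={n:bot.grab_frame(n) for n in("side","wrist")}
cv2.imwrite("pics/3.png",np.hstack([cv2.resize(P['wrist']['img'][100:350,200:450],(400,400)),cv2.resize(P['side']['img'][150:310,240:400],(400,400),interpolation=cv2.INTER_CUBIC)]))
E
```

```text
time: 6.75
position: [601.4, -14.1, 139.3]
eef_rot: [180.0, -0.1, 154.4]
wrist_force: [0.6, 0.2, 0.3]
grip_width: 0.001
finger_force: 0.0
time: 7.17
position: [599.3, -20.0, 110.8]
eef_rot: [-179.9, -0.1, 153.9]
wrist_force: [0.1, 0.0, -0.1]
grip_width: -0.002
finger_force: 0.0
```

View pics/3.png

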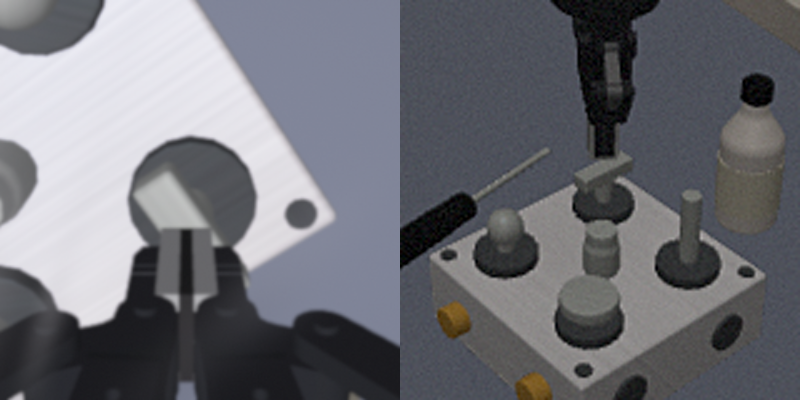

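The disc is clearly down, and the fingertips are just above the middle of the bar (side view (603,155), bar centre (603,170)). Pressing.

```bash
python3 -m handwheel '[{"xyz":[0,0,0.3],"yaw":0,"fingers":0},{"xyz":[0,0,0.4],"yaw":0,"fingers":0},{"xyz":[0,0,0.2],"yaw":0,"fingers":0},{"xyz":[0,0,0.2],"yaw":0,"fingers":0},{"xyz":[0,0,0.2],"yaw":0,"fingers":0},{"xyz":[0,0,0.2],"yaw":0,"fingers":0},{"xyz":[0,0,0],"yaw":0,"fingers":0}]'; python3 -m handwheel '[{"xyz":[0,0,0.2],"yaw":0,"fingers":0},{"xyz":[0,0,0.2],"yaw":0,"fingers":0},{"xyz":[0,0,0.2],"yaw":0,"fingers":0},{"xyz":[0,0,0],"yaw":0,"fingers":0}]'; python3 -m handwheel '[{"xyz":[0,0,0.1],"yaw":0,"fingers":0},{"xyz":[0,0,0.1],"yaw":0,"fingers":0},{"xyz":[0,0,0],"yaw":0,"fingers":0},{"xyz":[0,0,0],"yaw":0,"fingers":0}]'
```

```text
time: 7.85
position: [600.3, -18.4, 96.1]
eef_rot: [-180.0, -0.0, 154.1]
wrist_force: [-1.3, 0.0, 1.7]
grip_width: 0.002
finger_force: 0.6
time: 8.18
position: [600.4, -18.4, 89.9]
eef_rot: [-180.0, -0.0, 154.1]
wrist_force: [-1.5, 0.6, 1.3]
grip_width: 0.003
finger_force: 0.5
time: 8.52
position: [600.5, -18.4, 88.2]
eef_rot: [180.0, 0.0, 154.1]
wrist_force: [-1.7, 0.7, 2.7]
grip_width: 0.003
finger_force: 1.4
```

```bash
python3 -m handwheel '[{"xyz":[0,0,0.1],"yaw":0,"fingers":0},{"xyz":[0,0,0.1],"yaw":0,"fingers":0},{"xyz":[0,0,0],"yaw":0,"fingers":0},{"xyz":[0,0,0],"yaw":0,"fingers":0},{"xyz":[0,0,0],"yaw":0,"fingers":0}]'
```

```text
time: 8.93
position: [600.5, -18.5, 87.0]
eef_rot: [180.0, -0.0, 154.1]
wrist_force: [-3.1, 1.4, 7.3]
grip_width: 0.006
finger_force: 3.5
```

Bar at its stop. Now the post.

```bash
python3 -m handwheel '[{"xyz":[0,0,-1.5],"yaw":0,"fingers":0},{"xyz":[0,0,-3],"yaw":0,"fingers":0},{"xyz":[0,0,-2.5],"yaw":0,"fingers":0},{"xyz":[-1.1,-1.6,-0.4],"yaw":0,"fingers":0},{"xyz":[-1.7,-2.5,0],"yaw":0,"fingers":0},{"xyz":[-1.4,-2,0],"yaw":0,"fingers":0},{"xyz":[-0.9,-1.3,0],"yaw":0,"fingers":0},{"xyz":[0,0,0],"yaw":0,"fingers":0}]'; python3 -m handwheel '[{"xyz":[0,0,1],"yaw":0,"fingers":0},{"xyz":[0,0,1],"yaw":0,"fingers":0},{"xyz":[0,0,0.5],"yaw":0,"fingers":0},{"xyz":[0,0,0],"yaw":0,"fingers":0},{"xyz":[0,0,0],"yaw":0,"fingers":0},{"xyz":[0,0,0],"yaw":0,"fingers":0}]'
python3 - <<'E'
from h import *
P={n:bot.grab_frame(n) for n in("scene","side","wrist")}
cv2.imwrite("pics/4.png",np.hstack([cv2.resize(P['scene']['img'][110:240,260:390],(400,400),interpolation=cv2.INTER_CUBIC),cv2.resize(P['side']['img'][150:310,240:400],(400,400),interpolation=cv2.INTER_CUBIC)]))
cv2.imwrite("pics/4w.png",P['wrist']['img'])
print(bot.read_state()['position'])
E
```

```text
time: 9.6
position: [613.6, -114.0, 160.4]
eef_rot: [-179.8, 0.2, 153.6]
wrist_force: [-0.5, -1.6, -0.0]
grip_width: 0.004
finger_force: 0.0
time: 10.1
position: [614.0, -106.4, 135.1]
eef_rot: [180.0, -0.0, 154.1]
wrist_force: [0.7, 0.1, -0.1]
grip_width: -0.004
finger_force: 0.0
[ 614.34449963 -107.13695535  135.77410762]
```

View pics/4.png

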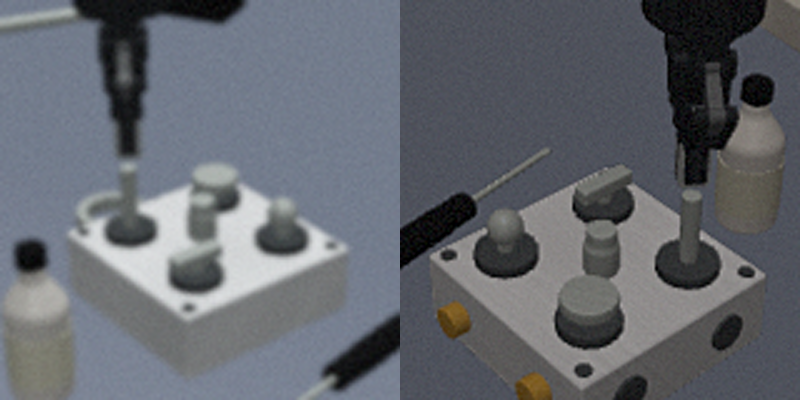

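View pics/4w.png

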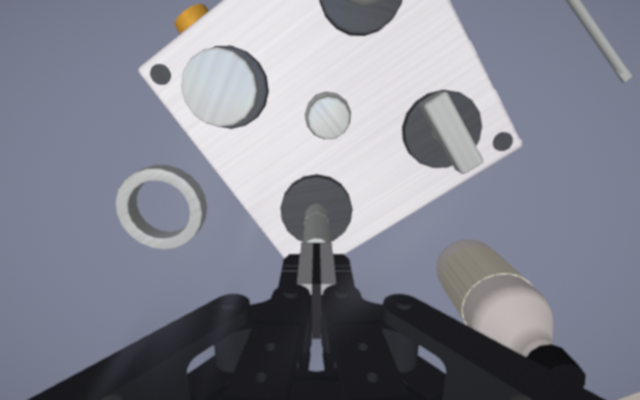

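The disc and bar are down, the socket is untouched, and the fingertips sit right over the post in all three views. Pressing.

```bash
python3 -m handwheel '[{"xyz":[0,0,0.4],"yaw":0,"fingers":0},{"xyz":[0,0,0.4],"yaw":0,"fingers":0},{"xyz":[0,0,0.2],"yaw":0,"fingers":0},{"xyz":[0,0,0.2],"yaw":0,"fingers":0},{"xyz":[0,0,0.2],"yaw":0,"fingers":0},{"xyz":[0,0,0],"yaw":0,"fingers":0}]'; python3 -m handwheel '[{"xyz":[0,0,0.2],"yaw":0,"fingers":0},{"xyz":[0,0,0.2],"yaw":0,"fingers":0},{"xyz":[0,0,0.2],"yaw":0,"fingers":0},{"xyz":[0,0,0],"yaw":0,"fingers":0}]'; python3 -m handwheel '[{"xyz":[0,0,0.1],"yaw":0,"fingers":0},{"xyz":[0,0,0.1],"yaw":0,"fingers":0},{"xyz":[0,0,0.1],"yaw":0,"fingers":0},{"xyz":[0,0,0],"yaw":0,"fingers":0},{"xyz":[0,0,0],"yaw":0,"fingers":0},{"xyz":[0,0,0],"yaw":0,"fingers":0}]'
```

```text
time: 10.75
position: [613.8, -107.4, 121.1]
eef_rot: [-180.0, -0.0, 154.1]
wrist_force: [-0.8, -0.0, -0.0]
grip_width: -0.004
finger_force: 0.6
time: 11.08
position: [613.8, -107.3, 114.8]
eef_rot: [-180.0, -0.0, 154.1]
wrist_force: [-0.3, 1.1, 1.7]
grip_width: 0.0
finger_force: 0.5
time: 11.58
position: [614.0, -107.4, 112.8]
eef_rot: [180.0, -0.0, 154.1]
wrist_force: [-3.0, 0.9, 6.1]
grip_width: -0.001
finger_force: 2.9
```

Post at its stop; lifting clear and checking.

```bash
python3 -m handwheel '[{"xyz":[0,0,0.05],"yaw":0,"fingers":0},{"xyz":[0,0,0],"yaw":0,"fingers":0},{"xyz":[0,0,-1.5],"yaw":0,"fingers":0},{"xyz":[0,0,-3],"yaw":0,"fingers":0},{"xyz":[0,0,-3],"yaw":0,"fingers":0},{"xyz":[0,0,-1],"yaw":0,"fingers":0},{"xyz":[0,0,0],"yaw":0,"fingers":0},{"xyz":[0,0,0],"yaw":0,"fingers":0}]'
python3 - <<'E'
from h import *
P={n:bot.grab_frame(n) for n in("scene","side")}
cv2.imwrite("pics/5.png",np.hstack([cv2.resize(P['scene']['img'][110:240,260:390],(400,400),interpolation=cv2.INTER_CUBIC),cv2.resize(P['side']['img'][150:310,240:400],(400,400),interpolation=cv2.INTER_CUBIC)]))
E
```

```text
time: 12.25
position: [614.0, -107.3, 196.5]
eef_rot: [180.0, 0.0, 154.1]
wrist_force: [0.0, -0.5, -0.7]
grip_width: 0.003
finger_force: 0.0
```

View pics/5.png

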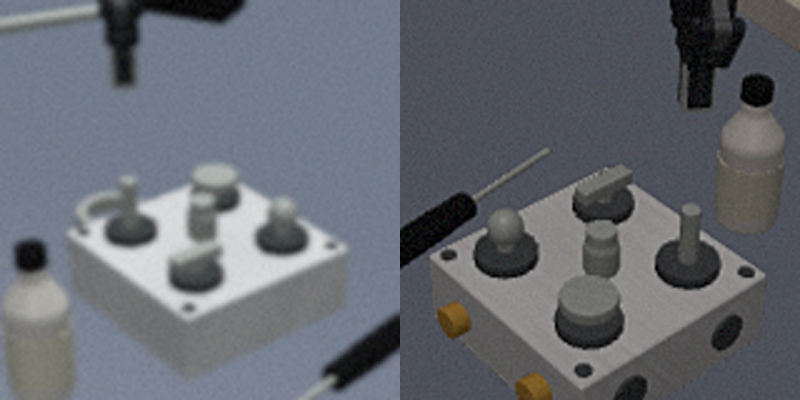

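The post is now lower too (side view top at (691,210), was 195). The ball is still up, and the loose things are unmoved.

```bash
python3 -c "from bench import bot; print(bot.close_job())"
```

```text
the job is handed in; nothing more can be done
None
```

The disc, bar and post plungers were pushed down in that order, each to its stop, with at most about 8 N read at the end of a push; in the last pictures the ball plunger is still up and the loose things look unmoved, and the job is handed in with the arm clear at about 12.3 s (no verdict was returned).

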